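Put the green-knobbed bench drive into gear

TASK

Put the drive with the green gear-change knob into gear: turn its spindle by the bar on top until a gap between the wheel's teeth faces the brass selector tooth, then slide the green knob fully home so that the selector meshes, and let go. Leave the orange knob of the other drive where it is.

Things in the scene. Friction and masses are not known exactly. Their poses are not given: they have to be found in the camera images.
- green_grip (a point): Point on the upright spindle of the green-knobbed drive, 100 mm above the bench; x axis along the turning bar towards its red end, z up. The bar: black, one end red, 62 mm long, 15 mm thick, heights 80 to 110 mm. Below it on the spindle: a steel wheel, radius 46 mm, heights 54 to 70 mm, with three broad teeth (70 deg each) and three gaps (50 deg), one gap under the red end.
- green_spindle (a joint): Spindle angle, rad, counter-clockwise from above; 0: the red end points at the green knob and a gap faces the selector, as at +2.09 and -2.09; 1.05: a tooth does (start 0.7 to 1.4). A gap within 15 deg of facing it lets it in. Turns +-3.1 rad, light friction (0.1 N m), stays where left.
- green_knob (a point): Point on the axis of the green gear-change knob, 100 mm above the bench; x is the way it slides home, straight at the spindle axis; z up. Knob: upright, 28 mm diameter, heights 80 to 110 mm, on a slide with a brass selector tooth 18 mm wide, round-nosed. Knob axis to spindle axis: 112 to 116 mm at the start, 90 mm fully home. Besides knob and bar nothing on the drive is above 70 mm.
- green_shift (a joint): Slide of the green knob towards its spindle, m: 0 fully out, about 0.006 stopped by a tooth, 0.026 fully home at its end stop. Takes about 3 N, stays where left. The drive is a fixed white housing 240 x 140 x 50 mm high, yawed up to 17 deg.
- orange_shift (a joint): The same for the orange knob on the other, otherwise identical drive, at least 0.28 m to the left or right of the green one (they may change sides); it is to stay out (0 to 0.002 m at the start).

How it is judged (in metres and radians):
At the end, for the whole second after the job is handed in: The green knob is home to within 5 mm (slid at least 21 of its 26 mm) and at rest, its selector tooth in a gap of the wheel; the orange knob is still out (value of joint green_shift above 0.021 m and velocity of joint green_shift below 0.01 m/s and value of joint orange_shift below 0.006 m); the robot touches nothing.
It fails at once if the orange knob is slid towards its spindle (beyond 6 mm) (value of joint orange_shift above 0.006 m).
It also fails if it takes over 43 s, if anything falls off the work surface, if the arm or the gripper's body presses on something with over 40 N, if the wrist force passes 120 N, or if a joint passes its speed limit or range.

ROBOT

A 6-joint arm with a two-finger parallel gripper is mounted at the origin on the work surface. World frame = base frame: x ahead of the robot, y to its left, z up, the work surface at z = 0. Lengths are in mm, angles in degrees, forces in N, time in s.
With the tool pointing down it reaches from about 350 to 975 mm from the base axis. Payload 17.4 kg.
Tool frame: the origin (TCP) lies on the centre line of the jaws, within the pads' length; the fingertips stand 11 mm ahead of it and the grasp point (between the pads) lies 8 mm behind it; z points along the fingers, y is the line along which they close (so a half turn about z gives the same grasp; the last joint's range is limited). The gripper opens to 85 mm and grips with 20 to 120 N. Pads are 22 mm wide; open, the fingers measure 114 mm over their backs; the gripper's body (76 mm by 85 mm) begins 54 mm behind the grasp point. The pads swing forward as they close: fully open they stand 13 mm farther back than shut.
Start: joints at [65.558, 6.646, 82.598, -0, 90.757, -2.166], TCP at [255.886, 624.624, 242.303] pointing down, gripper open.
Joint ranges: [-162.19, 162.19], [-47.58, 125.68], [4.15, 143.07], [-65.23, 245.23], [0.69, 171.88], [-170.13, 170.13]. Speed limits (degrees/s): [108.29, 108.29, 127.2, 180, 180, 180].

INTERFACE

Orientations are given as a 3x3 rotation matrix whose columns are the frame's x, y, z axes.
In Python, from rig import * gives the robot as it stands. The module is installed in compiled form; this text tells all that it offers.
- The arm moves only by the tool jog_arm, never from a script. Its argument "rows" is a list of rows, each an object of numbers: "ax", "ay", "az": the turn, a rotation vector about the tool's x, y, z in degrees; "dx", "dy", "dz": the shift along the tool's x, y, z in mm; "fingers": the finger opening in mm, from 0 to 85.4. In form: [{"ax": .., "ay": .., "az": .., "dx": .., "dy": .., "dz": .., "fingers": ..}, ...]. A call has exactly 10 rows; each row shifts and turns the commanded pose from where the row before left it, along the tool's axes as they then stand; what a row does not reach is not made up. A row lasts 1/12 s, in which the tool goes at most 41.7 mm and 7.16 degrees, less where a joint would pass 70% of its speed; a pose out of reach is approached as far as the arm can. A call is refused whole if a number of a shift passes 41.7 or a number of a turn 7.16, either way. A call with a gripper value outside its range is refused whole. The fingers move at their own pace and stop on an object; "grip_force" is the grip in N (left out, the last holds). Time passes only in rows, so rows that do not move let the fingers close, or fill a call up. It gives the time, the measured TCP pose, the force, the opening and the grip force at its end, in the units of the state.
- observe(): the state, without advancing time (a new reading comes with each control period).
- read_camera(name): name is "side" or "top"; returns a dict with "img" (400x640x3 uint8, blue, green, red), "K" (3x3 intrinsics, pixels), "dist_coeffs" ([k1, k2, p1, p2, k3] as OpenCV has them; the pictures are not rectified), "R" (3x3) and "t" (3): a world point X has camera coordinates R X + t. Camera axes: x right, y down, z forward; pixel columns grow to the right and rows downward; lengths in mm; the calibration is good to about 2 mm. A picture is of the moment at which its call begins. There is no depth.
- job_done(): hands the job in; it is judged then, once.
Trained networks look in a picture, given as the dict that the camera call returned (one of the last four; its "shot" number tells which), for a name from the list of things; names that differ only in an ending like _2 or _b are one class to them, and where a whole thing is asked for, a point or a joint stands for the part that bears it (a point fixed in the world has none). Each returns a list of dicts, best first, with "score" (0 to 1); they miss things now and then, are a little off and sometimes report something else, mostly with a low value. They report only what shows in the picture. A call takes as long as a camera call.
- spot_in(target, picture): "xy" ([column, row] in pixels, amid what is visible of it).
- masks_of(target, picture): "region" (400x640 bool, what is visible of it) and "xy" ([column, row] in pixels, amid what is visible of it).
The state is a dict: "t": time; "joint_pos": joint angles; "joint_vel": joint speeds; "effort": joint torques, N m; "tcp_pos": TCP position; "eef_rot": TCP orientation; "force": force on the tool from outside, world axes, zero at the start; "torque": the same for the moment, N m; "width": opening from 0.0 (shut) to 1.0 (fully open); "finger_force": force on a finger pad.
Only numpy, scipy, OpenCV 4.12 (cv2) and the standard library are available. Lean on these libraries where they do the work, as an engineer would, in place of code of your own. Each camera call takes 0.05 s, during which the arm holds its last target. There are 200 camera calls.

## Working session

There is one attempt and no reset: what is moved stays moved. The work goes in short steps, Python scripts to look and compute and a tool call to move; the robot and the scene stay as the last step left them, time stands still between calls to the robot, and variables do not carry over. Pictures are saved under pics/ and viewed, at most 10 in all, crops included, and the job is handed in when it is done.

Besides the shell and the picture viewer there is one more tool, called after ">>>" by a JSON object that holds its "op" and its "data", one argument or row to a line. jog_arm: Moves the arm, as the interface text tells. Its arguments: {"type":"object","properties":{"rows":{"type":"array","items":{"type":"object","properties":{"ax":{"type":"number"},"ay":{"type":"number"},"az":{"type":"number"},"dx":{"type":"number"},"dy":{"type":"number"},"dz":{"type":"number"},"fingers":{"type":"number"}}}},"grip_force":{"type":"number"}},"required":["rows"]}

```bash
mkdir -p pics; cat > h.py <<'E'
from rig import *
import numpy as np, cv2
def ray(p,xy):
    u=cv2.undistortPoints(np.array([[xy]],float),np.array(p["K"]),np.array(p["dist_coeffs"],float))[0,0]
    R=np.array(p["R"]);t=np.array(p["t"]).ravel()
    return -R.T@t, R.T@np.array([u[0],u[1],1.])
def atz(p,xy,z):
    c,d=ray(p,xy); return c+d*(z-c[2])/d[2]
E
python3 - <<'E'
from h import *
o=observe();print(o["t"],o["tcp_pos"],np.round(o["eef_rot"],3).tolist())
for c in("top","side"):
    p=read_camera(c);cv2.imwrite(f"pics/{c}0.png",p["img"])
    for n in("green_grip","green_knob","green_spindle","green_shift","orange_shift"):
        for m in masks_of(n,p)[:3]:
            print(c,n,round(m["score"],2),np.round(m["xy"]),m["region"].sum(),np.round(atz(p,m["xy"],100 if n!="x" else 0),1))
E
```

```text
0.0 [255.79434069 624.47527823 241.59945004] [[-0.925, 0.379, -0.0], [0.379, 0.925, -0.001], [0.0, -0.001, -1.0]]
top green_grip 0.86 [231. 196.] 1203 [545.7 181.  100. ]
top green_knob 0.94 [235. 245.] 600 [445.8 171.7 100. ]
top green_spindle 0.67 [233. 191.] 1188 [555.3 176.2 100. ]
top orange_shift 0.57 [391. 213.] 610 [ 499.3 -141.   100. ]
top orange_shift 0.24 [234. 192.] 1155 [552.1 175.6 100. ]
side green_grip 0.61 [325. 162.] 698 [551.8 141.2 100. ]
side green_knob 0.9 [280. 167.] 504 [446.9 133.  100. ]
side green_spindle 0.69 [326. 166.] 779 [550.8 124.7 100. ]
side green_shift 0.59 [280. 164.] 497 [446.1 142.  100. ]
side orange_shift 0.71 [316. 269.] 870 [ 489.3 -174.7  100. ]
```

View pics/top0.png

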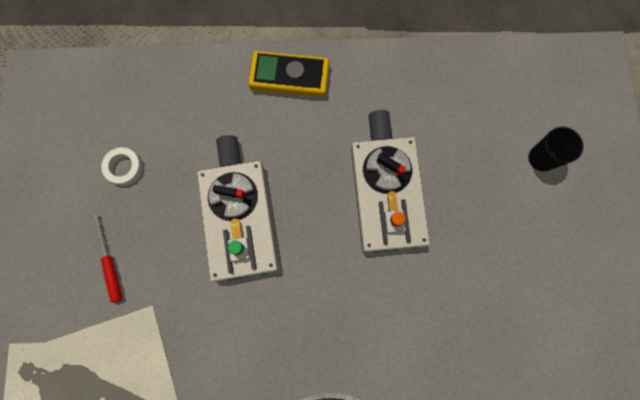

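View pics/side0.png

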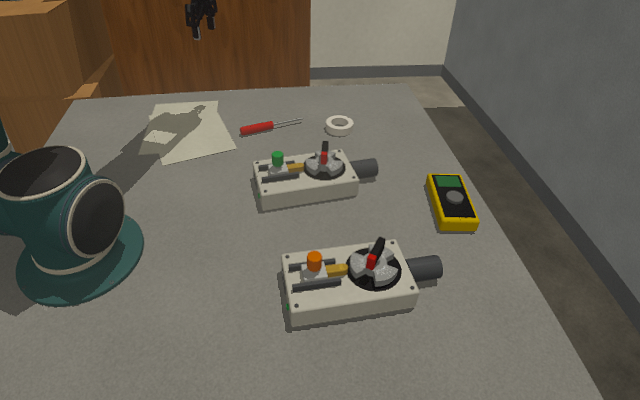

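Green drive left in the top view: knob (236,247), spindle about (232,195), red end (240,193), pointing roughly −y. Next, a magnified crop and colour measurements.

```bash
python3 - <<'E'
from h import *
p=read_camera("top");im=p["img"];x0,y0=185,130
cv2.imwrite("pics/crop1.png",cv2.resize(im[y0:290,x0:285],None,fx=3.7,fy=3.7,interpolation=cv2.INTER_CUBIC))
hsv=cv2.cvtColor(im,cv2.COLOR_BGR2HSV);h,s,v=cv2.split(hsv)
box=np.zeros(h.shape,bool);box[y0:290,x0:285]=1
def c(m,n,z):
    ys,xs=np.nonzero(m&box);xy=[xs.mean(),ys.mean()];print(n,m[box].sum(),np.round(xy,1),[xs.min(),xs.max(),ys.min(),ys.max()],np.round(atz(p,xy,z),1));return xy
c((h>50)&(h<80)&(s>120)&(v>90),"greentop",110)
c((h>45)&(h<85)&(s>120),"green",100)
c(((h<8)|(h>172))&(s>150)&(v>80),"red",105)
print("cam",ray(p,[320,200])[0])
# housing corner screws
for xy in [(201,172),(259,166),(214,276),(272,269)]: print(np.round(atz(p,xy,50),1))
m=masks_of("green_grip",p)
for q in m[:2]:
    ys,xs=np.nonzero(q["region"]);print([xs.min(),xs.max(),ys.min(),ys.max()],q["xy"])
# knob position side
p=read_camera("side");m=masks_of("green_knob",p)[0];print(m["xy"]);c0,d0=ray(p,m["xy"]);print(c0,d0)
E
```

```text
greentop 134 [234.4 247.2] [np.int64(228), np.int64(241), np.int64(241), np.int64(253)] [440.3 171.1 110. ]
green 152 [235.6 248. ] [np.int64(228), np.int64(265), np.int64(241), np.int64(274)] [439.7 170.7 100. ]
red 50 [238.9 192.8] [np.int64(236), np.int64(242), np.int64(189), np.int64(197)] [550.  163.7 105. ]
cam [347.95447578   1.03179565 994.39730536]
[611.3 255.8  50. ]
[620.5 130.6  50. ]
[388.5 224.4  50. ]
[398.8 104.8  50. ]
[np.int64(208), np.int64(253), np.int64(173), np.int64(217)] [231.5, 194.9]
[np.int64(228), np.int64(249), np.int64(219), np.int64(260)] [236.5, 245.4]
[282.5, 164.4]
[ 417.44782903 -647.56721295  675.67728613] [ 0.03611831  0.81245572 -0.5928788 ]
```

View pics/crop1.png

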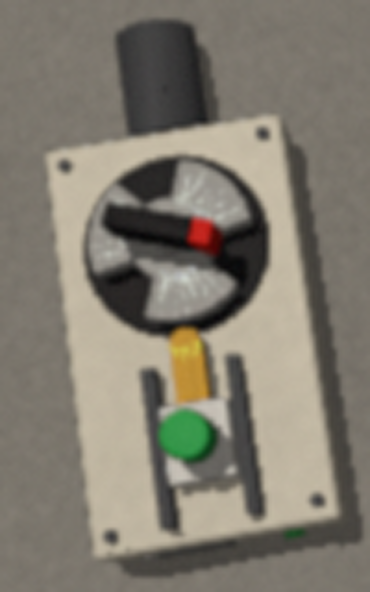

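```bash
python3 - <<'E'
from h import *
p=read_camera("top")
f=lambda x,y,z: atz(p,((x+.5)/3.7+185-.5,(y+.5)/3.7+130-.5),z)[:2]
s=np.array([f(65,166,50),f(263,133,50),f(111,537,50),f(318,500,50)]);print(s.round(1),s.mean(0).round(1))
a=s[0]+s[1]-s[2]-s[3];b=s[0]+s[2]-s[1]-s[3]
print("yaw",np.degrees(np.arctan2(a[1],a[0])),np.degrees(np.arctan2(-b[0],b[1])))
k=f(186,435,110);print("knob",k)
L=f(107,217,110);Rr=f(213,233,110);print("bar",L,Rr,(L+Rr)/2,np.linalg.norm(Rr-L))
w=f(177,246,60);print("wheel",w, "knob-wheel",w-k)
d=Rr-L;e=k-w
print("spindle", np.degrees(np.arctan2(d[1],d[0])-np.arctan2(e[1],e[0])))
print(np.degrees(np.arctan2(d[1],d[0])))
E
```

```text
[[605.6 253.1]
 [621.7 137.7]
 [391.  223.1]
 [407.6 107.6]] [506.5 180.4]
yaw 7.973230339882592 8.07464234152469
knob [440.18907815 170.18062493]
bar [559.85824654 213.71223059] [549.059335   156.21840528] [554.45879077 184.96531793] 58.49920032954457
wheel [553.50302011 185.51751125] knob-wheel [113.31394196  15.33688632]
spindle 71.6541641586063
-100.63777172254582
```

Drive yaw is 8°, spindle (554,185.3), knob (440,170). The spindle angle is about 71°, so the shorter way is +49° counter-clockwise to 120°. Moving over the spindle.

>>> {"op": "jog_arm", "data": {
  "rows": [
    {"dx":-22,"dy":-14.7},
    {"dx":-22,"dy":-14.7},
    {"dx":-22,"dy":-14.7},
    {"dx":-22,"dy":-14.7},
    {"dx":-22,"dy":-14.7},
    {"dx":-22,"dy":-14.7},
    {"dx":-22,"dy":-14.7},
    {"dx":-22,"dy":-14.7},
    {"dx":-22,"dy":-14.7},
    {"dx":-22,"dy":-14.7}
  ]
}}

```text
invalid input at $.rows[0]: expected keys ax, ay, az, dx, dy, dz, fingers
```

>>> {"op": "jog_arm", "data": {
  "rows": [
    {"dx":-22,"dy":-14.7},
    {"dx":-22,"dy":-14.7},
    {"dx":-22,"dy":-14.7},
    {"dx":-22,"dy":-14.7},
    {"dx":-22,"dy":-14.7},
    {"dx":-22,"dy":-14.7},
    {"dx":-22,"dy":-14.7},
    {"dx":-22,"dy":-14.7},
    {"dx":-22,"dy":-14.7},
    {"dx":-22,"dy":-14.7}
  ]
}}

```text
invalid input at $.rows[0]: expected keys ax, ay, az, dx, dy, dz, fingers
```

>>> {"op": "jog_arm", "data": {
  "rows": [
    {"az":7},
    {"az":7},
    {"az":7},
    {"az":7},
    {"az":7},
    {"az":7},
    {"az":7},
    {"az":7},
    {"az":7},
    {"az":7}
  ]
}}

```text
invalid input at $.rows[0]: expected keys ax, ay, az, dx, dy, dz, fingers
```

>>> {"op": "jog_arm", "data": {
  "rows": [
    {"az":4.2},
    {"az":4.1},
    {},
    {},
    {},
    {},
    {},
    {},
    {},
    {}
  ]
}}

```text
invalid input at $.rows[0]: expected keys ax, ay, az, dx, dy, dz, fingers
```

```bash
cat >> h.py <<'E'
def go(x,y,z,yang=None):
    o=observe();R=np.array(o["eef_rot"]);t=np.array(o["tcp_pos"])
    print("t",o["t"],"tcp",t.round(1),"yang",np.degrees(np.arctan2(R[1,1],R[0,1])).round(2),"z",R[:,2].round(3),"F",np.round(o["force"],1),"w",o["width"],"q",np.round(o["joint_pos"],1))
    print("tool shift",(R.T@(np.array([x,y,z])-t)).round(1))
E
python3 -c "
from h import *
go(554,185.3,89)"
```

```text
t 0.85 tcp [255.9 624.6 242.3] yang 67.72 z [ 0. -0. -1.] F [-0.1 -0.8  0.6] w 1.0030306659759698 q [65.6  6.6 82.6 -0.  90.8 -2.2]
tool shift [-442.4 -293.5  153.3]
```

All keys are required; resending in full.

>>> {"op": "jog_arm", "data": {
  "rows": [
    {"ax":0,"ay":0,"az":0,"dx":-22,"dy":-14.7,"dz":0,"fingers":85},
    {"ax":0,"ay":0,"az":0,"dx":-22,"dy":-14.7,"dz":0,"fingers":85},
    {"ax":0,"ay":0,"az":0,"dx":-22,"dy":-14.7,"dz":0,"fingers":85},
    {"ax":0,"ay":0,"az":0,"dx":-22,"dy":-14.7,"dz":0,"fingers":85},
    {"ax":0,"ay":0,"az":0,"dx":-22,"dy":-14.7,"dz":0,"fingers":85},
    {"ax":0,"ay":0,"az":0,"dx":-22,"dy":-14.7,"dz":0,"fingers":85},
    {"ax":0,"ay":0,"az":0,"dx":-22,"dy":-14.7,"dz":0,"fingers":85},
    {"ax":0,"ay":0,"az":0,"dx":-22,"dy":-14.7,"dz":0,"fingers":85},
    {"ax":0,"ay":0,"az":0,"dx":-22,"dy":-14.7,"dz":0,"fingers":85},
    {"ax":0,"ay":0,"az":0,"dx":-22,"dy":-14.7,"dz":0,"fingers":85}
  ],
  "grip_force": 30
}}

```text
t: 1.68
tcp_pos: [404.3, 404.1, 242.5]
eef_rot: [[-0.925, 0.379, 0.0], [0.379, 0.925, 0.0], [-0.0, 0.0, -1.0]]
force: [0.4, -0.2, -0.2]
width: 0.999
finger_force: 0.0
```

>>> {"op": "jog_arm", "data": {
  "rows": [
    {"ax":0,"ay":0,"az":0,"dx":-22,"dy":-14.7,"dz":0,"fingers":85},
    {"ax":0,"ay":0,"az":0,"dx":-22,"dy":-14.7,"dz":0,"fingers":85},
    {"ax":0,"ay":0,"az":0,"dx":-22,"dy":-14.7,"dz":0,"fingers":85},
    {"ax":0,"ay":0,"az":0,"dx":-22,"dy":-14.7,"dz":0,"fingers":85},
    {"ax":0,"ay":0,"az":0,"dx":-22,"dy":-14.7,"dz":0,"fingers":85},
    {"ax":0,"ay":0,"az":0,"dx":-22,"dy":-14.7,"dz":0,"fingers":85},
    {"ax":0,"ay":0,"az":0,"dx":-22,"dy":-14.7,"dz":0,"fingers":85},
    {"ax":0,"ay":0,"az":0,"dx":-22,"dy":-14.7,"dz":0,"fingers":85},
    {"ax":0,"ay":0,"az":0,"dx":-22,"dy":-14.7,"dz":0,"fingers":85},
    {"ax":0,"ay":0,"az":0,"dx":-22,"dy":-14.7,"dz":0,"fingers":85}
  ]
}}

```text
t: 2.52
tcp_pos: [552.2, 184.6, 242.5]
eef_rot: [[-0.925, 0.379, 0.0], [0.379, 0.925, 0.0], [-0.0, 0.0, -1.0]]
force: [0.4, 0.5, 0.6]
width: 1.003
finger_force: 0.0
```

>>> {"op": "jog_arm", "data": {
  "rows": [
    {"ax":0,"ay":0,"az":7,"dx":0,"dy":0,"dz":0,"fingers":85},
    {"ax":0,"ay":0,"az":7,"dx":0,"dy":0,"dz":0,"fingers":85},
    {"ax":0,"ay":0,"az":7,"dx":0,"dy":0,"dz":0,"fingers":85},
    {"ax":0,"ay":0,"az":7,"dx":0,"dy":0,"dz":0,"fingers":85},
    {"ax":0,"ay":0,"az":7,"dx":0,"dy":0,"dz":0,"fingers":85},
    {"ax":0,"ay":0,"az":7,"dx":0,"dy":0,"dz":0,"fingers":85},
    {"ax":0,"ay":0,"az":7,"dx":0,"dy":0,"dz":0,"fingers":85},
    {"ax":0,"ay":0,"az":7,"dx":0,"dy":0,"dz":0,"fingers":85},
    {"ax":0,"ay":0,"az":7,"dx":0,"dy":0,"dz":0,"fingers":85},
    {"ax":0,"ay":0,"az":7,"dx":0,"dy":0,"dz":0,"fingers":85}
  ]
}}

```text
t: 3.35
tcp_pos: [551.6, 185.8, 242.4]
eef_rot: [[0.046, 0.999, 0.0], [0.999, -0.046, -0.0], [-0.0, 0.0, -1.0]]
force: [-0.9, 0.0, -0.3]
width: 0.995
finger_force: 0.0
```

>>> {"op": "jog_arm", "data": {
  "rows": [
    {"ax":0,"ay":0,"az":4.2,"dx":0,"dy":0,"dz":10,"fingers":85},
    {"ax":0,"ay":0,"az":4.1,"dx":0,"dy":0,"dz":10,"fingers":85},
    {"ax":0,"ay":0,"az":0,"dx":0,"dy":0,"dz":10,"fingers":85},
    {"ax":0,"ay":0,"az":0,"dx":0,"dy":0,"dz":10,"fingers":85},
    {"ax":0,"ay":0,"az":0,"dx":0,"dy":0,"dz":10,"fingers":85},
    {"ax":0,"ay":0,"az":0,"dx":0,"dy":0,"dz":10,"fingers":85},
    {"ax":0,"ay":0,"az":0,"dx":0,"dy":0,"dz":10,"fingers":85},
    {"ax":0,"ay":0,"az":0,"dx":0,"dy":0,"dz":0,"fingers":85},
    {"ax":0,"ay":0,"az":0,"dx":0,"dy":0,"dz":0,"fingers":85},
    {"ax":0,"ay":0,"az":0,"dx":0,"dy":0,"dz":0,"fingers":85}
  ]
}}

```text
t: 4.18
tcp_pos: [551.8, 185.8, 172.8]
eef_rot: [[0.183, 0.983, 0.0], [0.983, -0.183, 0.0], [0.0, 0.0, -1.0]]
force: [0.9, 0.7, 0.1]
width: 0.995
finger_force: 0.0
```

```bash
python3 -c "
from h import *
go(554,185.3,89)"
```

```text
t 4.1833 tcp [551.8 185.8 172.8] yang -10.56 z [ 0.  0. -1.] F [0.9 0.7 0.1] w 0.994651790181939 q [16.1 -3.4 99.3 -0.  84.  26.7]
tool shift [-0.1  2.2 83.8]
```

>>> {"op": "jog_arm", "data": {
  "rows": [
    {"ax":0,"ay":0,"az":0,"dx":0,"dy":2.2,"dz":12,"fingers":85},
    {"ax":0,"ay":0,"az":0,"dx":0,"dy":0,"dz":12,"fingers":85},
    {"ax":0,"ay":0,"az":0,"dx":0,"dy":0,"dz":12,"fingers":85},
    {"ax":0,"ay":0,"az":0,"dx":0,"dy":0,"dz":12,"fingers":85},
    {"ax":0,"ay":0,"az":0,"dx":0,"dy":0,"dz":12,"fingers":85},
    {"ax":0,"ay":0,"az":0,"dx":0,"dy":0,"dz":8,"fingers":85},
    {"ax":0,"ay":0,"az":0,"dx":0,"dy":0,"dz":8,"fingers":85},
    {"ax":0,"ay":0,"az":0,"dx":0,"dy":0,"dz":4,"fingers":85},
    {"ax":0,"ay":0,"az":0,"dx":0,"dy":0,"dz":3,"fingers":85},
    {"ax":0,"ay":0,"az":0,"dx":0,"dy":0,"dz":0,"fingers":85}
  ]
}}

```text
t: 5.02
tcp_pos: [553.7, 185.4, 88.9]
eef_rot: [[0.184, 0.983, -0.0], [0.983, -0.184, -0.0], [-0.0, -0.0, -1.0]]
force: [0.2, 0.1, 0.0]
width: 0.994
finger_force: 0.0
```

>>> {"op": "jog_arm", "data": {
  "rows": [
    {"ax":0,"ay":0,"az":0,"dx":0,"dy":0,"dz":0,"fingers":10},
    {"ax":0,"ay":0,"az":0,"dx":0,"dy":0,"dz":0,"fingers":10},
    {"ax":0,"ay":0,"az":0,"dx":0,"dy":0,"dz":0,"fingers":10},
    {"ax":0,"ay":0,"az":0,"dx":0,"dy":0,"dz":0,"fingers":10},
    {"ax":0,"ay":0,"az":0,"dx":0,"dy":0,"dz":0,"fingers":10},
    {"ax":0,"ay":0,"az":0,"dx":0,"dy":0,"dz":0,"fingers":10},
    {"ax":0,"ay":0,"az":0,"dx":0,"dy":0,"dz":0,"fingers":10},
    {"ax":0,"ay":0,"az":0,"dx":0,"dy":0,"dz":0,"fingers":10},
    {"ax":0,"ay":0,"az":0,"dx":0,"dy":0,"dz":0,"fingers":10},
    {"ax":0,"ay":0,"az":0,"dx":0,"dy":0,"dz":0,"fingers":10}
  ],
  "grip_force": 30
}}

```text
t: 5.85
tcp_pos: [555.1, 185.2, 90.0]
eef_rot: [[0.184, 0.983, 0.004], [0.983, -0.184, -0.0], [0.001, 0.004, -1.0]]
force: [11.6, -1.8, -2.1]
width: 0.196
finger_force: 29.3
```

Gripped (about 16 mm opening); turning +48.6° with a small centring shift.

>>> {"op": "jog_arm", "data": {
  "rows": [
    {"ax":0,"ay":0,"az":0,"dx":0,"dy":1.5,"dz":0,"fingers":10},
    {"ax":0,"ay":0,"az":-5.4,"dx":0,"dy":0,"dz":0,"fingers":10},
    {"ax":0,"ay":0,"az":-5.4,"dx":0,"dy":0,"dz":0,"fingers":10},
    {"ax":0,"ay":0,"az":-5.4,"dx":0,"dy":0,"dz":0,"fingers":10},
    {"ax":0,"ay":0,"az":-5.4,"dx":0,"dy":0,"dz":0,"fingers":10},
    {"ax":0,"ay":0,"az":-5.4,"dx":0,"dy":0,"dz":0,"fingers":10},
    {"ax":0,"ay":0,"az":-5.4,"dx":0,"dy":0,"dz":0,"fingers":10},
    {"ax":0,"ay":0,"az":-5.4,"dx":0,"dy":0,"dz":0,"fingers":10},
    {"ax":0,"ay":0,"az":-5.4,"dx":0,"dy":0,"dz":0,"fingers":10},
    {"ax":0,"ay":0,"az":-5.4,"dx":0,"dy":0,"dz":0,"fingers":10}
  ]
}}

```text
t: 6.68
tcp_pos: [558.2, 185.7, 90.2]
eef_rot: [[-0.619, 0.785, 0.008], [0.785, 0.619, 0.002], [-0.003, 0.008, -1.0]]
force: [31.9, 9.1, -12.5]
width: 0.196
finger_force: 29.5
```

>>> {"op": "jog_arm", "data": {
  "rows": [
    {"ax":0,"ay":0,"az":0,"dx":0,"dy":0,"dz":0,"fingers":10},
    {"ax":0,"ay":0,"az":0,"dx":0,"dy":0,"dz":0,"fingers":10},
    {"ax":0,"ay":0,"az":0,"dx":0,"dy":0,"dz":0,"fingers":85},
    {"ax":0,"ay":0,"az":0,"dx":0,"dy":0,"dz":0,"fingers":85},
    {"ax":0,"ay":0,"az":0,"dx":0,"dy":0,"dz":0,"fingers":85},
    {"ax":0,"ay":0,"az":0,"dx":0,"dy":0,"dz":0,"fingers":85},
    {"ax":0,"ay":0,"az":0,"dx":0,"dy":0,"dz":0,"fingers":85},
    {"ax":0,"ay":0,"az":0,"dx":0,"dy":0,"dz":0,"fingers":85},
    {"ax":0,"ay":0,"az":0,"dx":0,"dy":0,"dz":0,"fingers":85},
    {"ax":0,"ay":0,"az":0,"dx":0,"dy":0,"dz":0,"fingers":85}
  ]
}}

```text
t: 7.52
tcp_pos: [555.2, 185.1, 89.3]
eef_rot: [[-0.616, 0.788, -0.0], [0.788, 0.616, -0.0], [0.0, -0.0, -1.0]]
force: [-0.9, -0.8, -0.1]
width: 0.992
finger_force: 0.0
```

>>> {"op": "jog_arm", "data": {
  "rows": [
    {"ax":0,"ay":0,"az":0,"dx":0,"dy":0,"dz":-10,"fingers":85},
    {"ax":0,"ay":0,"az":0,"dx":0,"dy":0,"dz":-10,"fingers":85},
    {"ax":0,"ay":0,"az":0,"dx":0,"dy":0,"dz":-10,"fingers":85},
    {"ax":0,"ay":0,"az":0,"dx":0,"dy":0,"dz":-10,"fingers":85},
    {"ax":0,"ay":0,"az":-6,"dx":0,"dy":0,"dz":-10,"fingers":85},
    {"ax":0,"ay":0,"az":-6,"dx":0,"dy":0,"dz":-10,"fingers":85},
    {"ax":0,"ay":0,"az":-6,"dx":0,"dy":0,"dz":-10,"fingers":85},
    {"ax":0,"ay":0,"az":-6,"dx":0,"dy":0,"dz":0,"fingers":85},
    {"ax":0,"ay":0,"az":-6,"dx":0,"dy":0,"dz":0,"fingers":85},
    {"ax":0,"ay":0,"az":0,"dx":0,"dy":0,"dz":0,"fingers":85}
  ]
}}

```text
t: 8.35
tcp_pos: [555.5, 185.1, 160.6]
eef_rot: [[-0.929, 0.369, 0.001], [0.369, 0.929, 0.0], [-0.001, 0.001, -1.0]]
force: [-0.5, 0.4, 0.1]
width: 1.001
finger_force: 0.0
```

```bash
python3 -c "
from h import *
go(440.2,170,160)
p=read_camera('side');cv2.imwrite('pics/s2.png',cv2.resize(p['img'][90:240,220:420],None,fx=4,fy=4,interpolation=cv2.INTER_CUBIC))"
```

```text
t 8.35 tcp [555.5 185.1 160.6] yang 68.32 z [ 0.001  0.    -1.   ] F [-0.5  0.4  0.1] w 1.0007739010324437 q [ 15.9  -2.6  99.7  -0.   82.8 -52.4]
tool shift [101.5 -56.6   0.4]
```

View pics/s2.png

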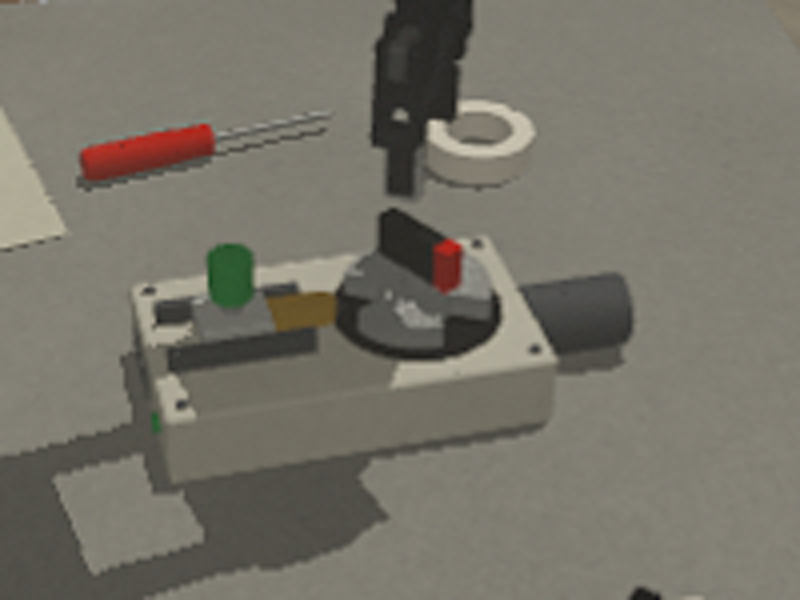

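The gap now faces the selector (crop about (360,290)) with the bar away from it; the knob is at crop (230,275), still out. Moving above the knob.

>>> {"op": "jog_arm", "data": {
  "rows": [
    {"ax":0,"ay":0,"az":0,"dx":19.9,"dy":-11.1,"dz":0,"fingers":85},
    {"ax":0,"ay":0,"az":0,"dx":19.9,"dy":-11.1,"dz":0,"fingers":85},
    {"ax":0,"ay":0,"az":0,"dx":19.9,"dy":-11.1,"dz":0,"fingers":85},
    {"ax":0,"ay":0,"az":0,"dx":19.9,"dy":-11.1,"dz":0,"fingers":85},
    {"ax":0,"ay":0,"az":0,"dx":19.9,"dy":-11.1,"dz":0,"fingers":85},
    {"ax":0,"ay":0,"az":-6,"dx":0,"dy":0,"dz":0,"fingers":85},
    {"ax":0,"ay":0,"az":-6,"dx":0,"dy":0,"dz":0,"fingers":85},
    {"ax":0,"ay":0,"az":-6,"dx":0,"dy":0,"dz":0,"fingers":85},
    {"ax":0,"ay":0,"az":-6,"dx":0,"dy":0,"dz":0,"fingers":85},
    {"ax":0,"ay":0,"az":-5.7,"dx":0,"dy":0,"dz":0,"fingers":85}
  ]
}}

```text
t: 9.23
tcp_pos: [442.2, 170.9, 159.8]
eef_rot: [[-0.991, -0.135, 0.0], [-0.135, 0.991, 0.0], [-0.0, 0.0, -1.0]]
force: [-0.8, -0.0, 1.3]
width: 0.992
finger_force: 0.0
```

```bash
python3 -c "
from h import *
p=read_camera('top');cv2.imwrite('pics/t3.png',cv2.resize(p['img'][130:290,165:305],None,fx=3.7,fy=3.7,interpolation=cv2.INTER_CUBIC))
go(442.5,170,89)"
```

```text
t 9.2833 tcp [442.2 170.9 159.8] yang 98.2 z [ 0.  0. -1.] F [ 0.3 -0.1  0.4] w 0.994479391513209 q [ 18.  -17.3 112.6  -0.   84.7 -80.2]
tool shift [-0.2 -0.9 70.8]
```

View pics/t3.png

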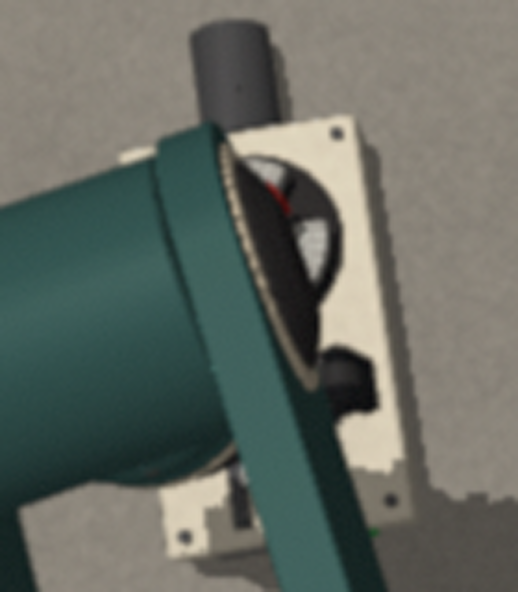

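The arm hides the knob here; the red end shows at (278,200), as planned. Descending and gripping the knob.

>>> {"op": "jog_arm", "data": {
  "rows": [
    {"ax":0,"ay":0,"az":0,"dx":0,"dy":-0.9,"dz":10,"fingers":85},
    {"ax":0,"ay":0,"az":0,"dx":0,"dy":0,"dz":10,"fingers":85},
    {"ax":0,"ay":0,"az":0,"dx":0,"dy":0,"dz":10,"fingers":85},
    {"ax":0,"ay":0,"az":0,"dx":0,"dy":0,"dz":10,"fingers":85},
    {"ax":0,"ay":0,"az":0,"dx":0,"dy":0,"dz":10,"fingers":85},
    {"ax":0,"ay":0,"az":0,"dx":0,"dy":0,"dz":8,"fingers":85},
    {"ax":0,"ay":0,"az":0,"dx":0,"dy":0,"dz":6,"fingers":85},
    {"ax":0,"ay":0,"az":0,"dx":0,"dy":0,"dz":4,"fingers":85},
    {"ax":0,"ay":0,"az":0,"dx":0,"dy":0,"dz":2,"fingers":85},
    {"ax":0,"ay":0,"az":0,"dx":0,"dy":0,"dz":0,"fingers":85}
  ]
}}

```text
t: 10.12
tcp_pos: [442.3, 170.0, 89.0]
eef_rot: [[-0.991, -0.134, -0.0], [-0.134, 0.991, -0.0], [0.0, -0.0, -1.0]]
force: [-0.7, 0.0, -0.2]
width: 0.994
finger_force: 0.0
```

>>> {"op": "jog_arm", "data": {
  "rows": [
    {"ax":0,"ay":0,"az":0,"dx":0,"dy":0,"dz":0,"fingers":22},
    {"ax":0,"ay":0,"az":0,"dx":0,"dy":0,"dz":0,"fingers":22},
    {"ax":0,"ay":0,"az":0,"dx":0,"dy":0,"dz":0,"fingers":22},
    {"ax":0,"ay":0,"az":0,"dx":0,"dy":0,"dz":0,"fingers":22},
    {"ax":0,"ay":0,"az":0,"dx":0,"dy":0,"dz":0,"fingers":22},
    {"ax":0,"ay":0,"az":0,"dx":0,"dy":0,"dz":0,"fingers":22},
    {"ax":0,"ay":0,"az":0,"dx":0,"dy":0,"dz":0,"fingers":22},
    {"ax":0,"ay":0,"az":0,"dx":0,"dy":0,"dz":0,"fingers":22},
    {"ax":0,"ay":0,"az":0,"dx":0,"dy":0,"dz":0,"fingers":22},
    {"ax":0,"ay":0,"az":0,"dx":0,"dy":0,"dz":0,"fingers":22}
  ],
  "grip_force": 30
}}

```text
t: 10.95
tcp_pos: [442.4, 173.0, 90.5]
eef_rot: [[-0.991, -0.135, 0.001], [-0.135, 0.991, 0.007], [-0.002, 0.007, -1.0]]
force: [-4.8, 31.3, 4.9]
width: 0.319
finger_force: 32.4
```

Gripped (27 mm) but about 3 mm off to the side; re-centre, then slide along −x of the tool.

>>> {"op": "jog_arm", "data": {
  "rows": [
    {"ax":0,"ay":0,"az":0,"dx":0,"dy":1.5,"dz":0,"fingers":22},
    {"ax":0,"ay":0,"az":0,"dx":0,"dy":1.5,"dz":0,"fingers":22},
    {"ax":0,"ay":0,"az":0,"dx":0,"dy":0.5,"dz":0,"fingers":22},
    {"ax":0,"ay":0,"az":0,"dx":-2,"dy":0,"dz":0,"fingers":22},
    {"ax":0,"ay":0,"az":0,"dx":-2,"dy":0,"dz":0,"fingers":22},
    {"ax":0,"ay":0,"az":0,"dx":-2,"dy":0,"dz":0,"fingers":22},
    {"ax":0,"ay":0,"az":0,"dx":-2,"dy":0,"dz":0,"fingers":22},
    {"ax":0,"ay":0,"az":0,"dx":-2,"dy":0,"dz":0,"fingers":22},
    {"ax":0,"ay":0,"az":0,"dx":-2,"dy":0,"dz":0,"fingers":22},
    {"ax":0,"ay":0,"az":0,"dx":-2,"dy":0,"dz":0,"fingers":22}
  ]
}}

```text
t: 11.78
tcp_pos: [456.2, 175.5, 90.4]
eef_rot: [[-0.991, -0.135, 0.001], [-0.135, 0.991, 0.0], [-0.001, 0.0, -1.0]]
force: [-3.4, 1.1, 8.4]
width: 0.315
finger_force: 32.8
```

14 mm travelled with only 3 N: past the tooth stop, so it is meshing. Continuing.

>>> {"op": "jog_arm", "data": {
  "rows": [
    {"ax":0,"ay":0,"az":0,"dx":-2,"dy":0,"dz":0,"fingers":22},
    {"ax":0,"ay":0,"az":0,"dx":-2,"dy":0,"dz":0,"fingers":22},
    {"ax":0,"ay":0,"az":0,"dx":-2,"dy":0,"dz":0,"fingers":22},
    {"ax":0,"ay":0,"az":0,"dx":-2,"dy":0,"dz":0,"fingers":22},
    {"ax":0,"ay":0,"az":0,"dx":-1,"dy":0,"dz":0,"fingers":22},
    {"ax":0,"ay":0,"az":0,"dx":-1,"dy":0,"dz":0,"fingers":22},
    {"ax":0,"ay":0,"az":0,"dx":-1,"dy":0,"dz":0,"fingers":22},
    {"ax":0,"ay":0,"az":0,"dx":-1,"dy":0,"dz":0,"fingers":22},
    {"ax":0,"ay":0,"az":0,"dx":0,"dy":0,"dz":0,"fingers":22},
    {"ax":0,"ay":0,"az":0,"dx":0,"dy":0,"dz":0,"fingers":22}
  ]
}}

```text
t: 12.62
tcp_pos: [467.7, 177.1, 90.4]
eef_rot: [[-0.991, -0.135, 0.0], [-0.135, 0.991, 0.0], [-0.0, 0.0, -1.0]]
force: [-6.5, 0.6, 10.7]
width: 0.317
finger_force: 33.1
```

>>> {"op": "jog_arm", "data": {
  "rows": [
    {"ax":0,"ay":0,"az":0,"dx":-1,"dy":0,"dz":0,"fingers":22},
    {"ax":0,"ay":0,"az":0,"dx":-0.5,"dy":0,"dz":0,"fingers":22},
    {"ax":0,"ay":0,"az":0,"dx":0,"dy":0,"dz":0,"fingers":22},
    {"ax":0,"ay":0,"az":0,"dx":0,"dy":0,"dz":0,"fingers":22},
    {"ax":0,"ay":0,"az":0,"dx":0,"dy":0,"dz":0,"fingers":22},
    {"ax":0,"ay":0,"az":0,"dx":0,"dy":0,"dz":0,"fingers":22},
    {"ax":0,"ay":0,"az":0,"dx":0,"dy":0,"dz":0,"fingers":22},
    {"ax":0,"ay":0,"az":0,"dx":0,"dy":0,"dz":0,"fingers":22},
    {"ax":0,"ay":0,"az":0,"dx":0,"dy":0,"dz":0,"fingers":22},
    {"ax":0,"ay":0,"az":0,"dx":0,"dy":0,"dz":0,"fingers":22}
  ]
}}

```text
t: 13.45
tcp_pos: [468.0, 177.2, 90.3]
eef_rot: [[-0.991, -0.135, -0.003], [-0.135, 0.991, -0.0], [0.003, 0.0, -1.0]]
force: [-21.7, -2.5, 20.2]
width: 0.316
finger_force: 33.8
```

End stop reached (22 N, no further motion). Release and retreat upwards.

>>> {"op": "jog_arm", "data": {
  "rows": [
    {"ax":0,"ay":0,"az":0,"dx":1,"dy":0,"dz":0,"fingers":22},
    {"ax":0,"ay":0,"az":0,"dx":0,"dy":0,"dz":0,"fingers":70},
    {"ax":0,"ay":0,"az":0,"dx":0,"dy":0,"dz":0,"fingers":70},
    {"ax":0,"ay":0,"az":0,"dx":0,"dy":0,"dz":0,"fingers":70},
    {"ax":0,"ay":0,"az":0,"dx":0,"dy":0,"dz":0,"fingers":70},
    {"ax":0,"ay":0,"az":0,"dx":0,"dy":0,"dz":0,"fingers":70},
    {"ax":0,"ay":0,"az":0,"dx":0,"dy":0,"dz":0,"fingers":70},
    {"ax":0,"ay":0,"az":0,"dx":0,"dy":0,"dz":-5,"fingers":70},
    {"ax":0,"ay":0,"az":0,"dx":0,"dy":0,"dz":-10,"fingers":70},
    {"ax":0,"ay":0,"az":0,"dx":0,"dy":0,"dz":-10,"fingers":70}
  ]
}}

```text
t: 14.28
tcp_pos: [468.1, 177.0, 115.2]
eef_rot: [[-0.991, -0.134, -0.0], [-0.134, 0.991, -0.0], [0.0, -0.0, -1.0]]
force: [-0.3, -0.1, -0.5]
width: 0.821
finger_force: 0.0
```

>>> {"op": "jog_arm", "data": {
  "rows": [
    {"ax":0,"ay":0,"az":0,"dx":0,"dy":0,"dz":-15,"fingers":70},
    {"ax":0,"ay":0,"az":0,"dx":0,"dy":0,"dz":-15,"fingers":70},
    {"ax":0,"ay":0,"az":0,"dx":0,"dy":0,"dz":-15,"fingers":70},
    {"ax":0,"ay":0,"az":0,"dx":0,"dy":0,"dz":-15,"fingers":70},
    {"ax":0,"ay":0,"az":0,"dx":0,"dy":20,"dz":-10,"fingers":70},
    {"ax":0,"ay":0,"az":0,"dx":0,"dy":20,"dz":-10,"fingers":70},
    {"ax":0,"ay":0,"az":0,"dx":0,"dy":20,"dz":-10,"fingers":70},
    {"ax":0,"ay":0,"az":0,"dx":0,"dy":20,"dz":0,"fingers":70},
    {"ax":0,"ay":0,"az":0,"dx":0,"dy":20,"dz":0,"fingers":70},
    {"ax":0,"ay":0,"az":0,"dx":0,"dy":0,"dz":0,"fingers":70}
  ]
}}

```text
t: 15.12
tcp_pos: [454.3, 278.6, 205.7]
eef_rot: [[-0.991, -0.136, 0.001], [-0.136, 0.991, 0.001], [-0.001, 0.001, -1.0]]
force: [0.5, 0.4, 0.4]
width: 0.815
finger_force: 0.0
```

```bash
python3 -c "
from h import *
go(0,0,0)
p=read_camera('side');cv2.imwrite('pics/s4.png',cv2.resize(p['img'][90:330,220:460],None,fx=2.5,fy=2.5,interpolation=cv2.INTER_CUBIC))"
```

```text
t 15.1167 tcp [454.3 278.6 205.7] yang 97.83 z [ 0.001  0.001 -1.   ] F [0.5 0.4 0.4] w 0.8150490427334587 q [ 28.8 -10.6 102.8   0.   87.7 -69.1]
tool shift [ 488.2 -214.4  204.9]
```

View pics/s4.png

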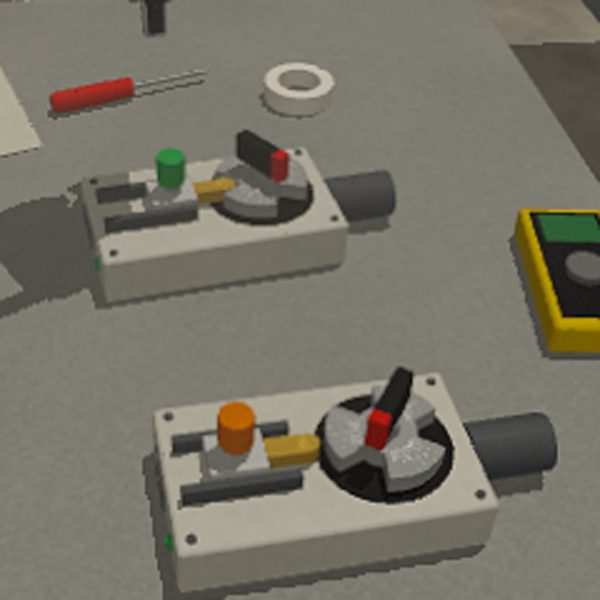

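The green knob, at (170,168), is home with its selector nose at (230,186) inside a wheel gap. The orange knob, at (236,428), is unmoved, and the arm is clear.

```bash
python3 -c "
from rig import *
print(job_done())"
```

```text
the job is handed in; nothing more can be done
None
```

The green drive is in gear and the job is handed in: its knob reached the end stop with the selector meshed in a wheel gap, the orange knob was left alone, and the arm was clear at about 15 s; the hand-in returned no verdict.

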